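Refit the key and beater rotor of a plant-sample mill

TASK

The mill on the lab bench has been washed. Drop its square key into the slot of the upright shaft so that it stands on the collar, then slide the beater rotor onto the shaft with its keyway over the key and press it fully home against the collar; work gently by feel, with a light touch for the key and no more than a 20 N push for the rotor. Let go of the rotor, and leave the other things on the bench alone.

Things in the scene. Friction and masses are not known exactly. Their poses are not given: they have to be found in the camera images.
- mill: fixed bench mill: white cabinet 215 x 215 x 90 mm, on it an open round chamber (inner radius 82 mm, floor 95 and rim 130 mm above the bench), behind it (+x) a motor cover 133 mm high, 103 to 253 mm from the shaft axis. Origin on the bench under the shaft axis, z up, -x its front. An upright shaft stands in the middle of the chamber and turns under a drag of 0.3 N m
- shaft_seat (a point): point on the shaft axis at the top of the shaft's 40 mm wide collar, 103 mm above the bench, axes as the mill's (they do not turn with the shaft). The shaft: 24 mm diameter, 40 mm long above the collar. 18 mm above the collar, on the side away from its slot, a sprung ball stands out 2.3 mm and grips the rotor's bore
- shaft_end (a point): point on the shaft axis at its upper end, axes as the mill's. The keyway slot: 9.5 mm wide, 4.5 mm deep (its flat bottom 7.5 mm from the axis), open at the top and outwards, down to the collar, mouth flared 0.5 mm. It faces the mill's front (-x) to within 1.0 rad either way, wherever the shaft stopped: not measured, to be seen or felt for. Rim of the shaft's end chamfered 1.5 mm
- key: loose steel key, square bar 8 x 8 x 34 mm, 17 g, standing in a socket of the wooden block, its upper 18 mm showing. Origin at the centre of its lower end, z along it, x and y square to its sides (any side may face the shaft). In the slot on the collar only the slot and its weight keep it: its top is 6 mm below the shaft's end, its centre 11.5 to 13.5 mm from the shaft axis
- rotor: loose steel beater rotor, about 0.4 kg, on the bench: hub 50 mm diameter, 52 mm high, and four arms to 63 mm radius, 2 to 26 mm high. Origin at the centre of the hub's underside, on the axis of its upright through bore (25.6 mm); z up; -x points to the keyway, 9.6 mm wide, its bottom 17.5 mm from the axis, all along the bore; the arms lie at 45 degrees to it
- hub_top (a point): centre of the rotor hub's top face, axes as the rotor's. Bore and keyway widen by 1.6 mm over the hub's lowest 4 mm. Fully home, the underside rests on the collar and this point is 12 mm above the shaft's end. Over the last 22 mm the sprung ball drags on the bore: the rotor's weight does not carry it down, a push of 10 to 20 N does
- block: fixed wooden parts block 50 (x) x 120 (y) x 24 mm, origin at the centre of its underside, two square 9 mm sockets 16 mm deep, 30 mm either side of its centre along y; one holds the key, the other the round pin
- pin: round steel pin, 8 mm diameter, 48 mm long, standing in the other socket of the block, not needed; origin at the centre of its lower end
- sieve: the mill's perforated ring sieve, 116 mm wide, 34 mm high, not needed; origin at the centre of its underside
- lid: the mill's aluminium lid with feed funnel, disc 180 mm wide, 62 mm high in all, not needed; origin at the centre of its underside
- rack: wooden test-tube rack 222 x 75 mm, 115 mm high (tubes to 130 mm), not needed; origin at the centre of its underside, x along its length
There are look-alikes about, which are no part of the job. Leave any orange look-alike of the rotor alone.

How it is judged:
By the outcome, as a careful person would: the job done as asked, in the order asked, and still so for the second after the job is handed in, with the robot touching nothing.
It also fails if it takes over 72 s, if anything falls off the work surface, if the arm or the gripper's body presses on something with over 40 N, if the wrist force passes 120 N, or if a joint passes its speed limit or range.

ROBOT

A 6-joint arm with a two-finger parallel gripper is mounted at the origin on the work surface. World frame = base frame: x ahead of the robot, y to its left, z up, the work surface at z = 0. Lengths are in m, angles in rad, forces in N, time in s.
With the tool pointing down it reaches from about 0.375 to 0.9 m from the base axis. Payload 3.1 kg.
Tool frame: the origin (TCP) lies at the very end of the fingers, on their centre line; the grasp point (between the pads) lies 19 mm behind it (ctrl.pinch_z is the distance from the TCP to the grasp point, in m); z points along the fingers, y is the line along which they close (so a half turn about z gives the same grasp; the last joint's range is limited). The gripper opens to 85 mm and grips with 20 to 120 N. Pads are 22 mm wide; open, the fingers measure 114 mm over their backs; the gripper's body (76 mm by 85 mm) begins 54 mm behind the grasp point. The pads swing forward as they close: fully open they stand 13 mm farther back than shut.
Start: joints at [1.109, 0.527, 1.433, -0, 1.181, -0.178], TCP at [0.174, 0.6, 0.231] pointing down, gripper open.
Joint ranges: [-3.08, 3.08], [-0.75, 2.2], [0.22, 2.44], [-1.43, 4.57], [0, 2.65], [-2.85, 2.85]. Speed limits (rad/s): [2.79, 2.79, 3.14, 3.14, 3.14, 3.14].

INTERFACE

Orientations are given as a rotation vector (axis times angle).
In Python, from station import read_state, optics, workorder, nets, ctrl gives the robot as it stands. The module is installed in compiled form; this text tells all that it offers.
- The arm moves only by the tool move_arm, never from a script. Its arguments are lists of equal length, an entry for each row: "rot": the turn, a rotation vector about the tool's x, y, z in degrees, a list of three; "slide": the shift along the tool's x, y, z in mm, a list of three; "gripper": the closure, from -1 (fully open) to 1 (shut). A call has exactly 5 rows; each row is the pose to reach, as a shift and turn from the pose commanded when the call began, along the tool's axes at that moment; what a row does not reach only later rows make up. A row lasts 1/10 s, in which the tool goes at most 50 mm and 8.59 degrees, less where a joint would pass 70% of its speed; a pose out of reach is approached as far as the arm can. A call with a gripper value outside its range is refused whole. The fingers move at their own pace and stop on an object; the grip force is fixed at half the most. Time passes only in rows, so rows that repeat a pose let the fingers close, or fill a call up. It gives the time, the measured TCP pose, the force, the opening and the grip force at its end, in the units of the state.
- read_state(): the state, without advancing time (a new reading comes with each control period).
- optics.snapshot(name): name is "side" or "top" or "wrist"; returns the picture (384x512x3 uint8, red, green, blue); there is no depth.
- optics.get_calibration(name): a dict with "intrinsics" (3x3 intrinsics, pixels), "eye" and "rotation" of the camera in the world. Camera axes: x right, y down, z forward; pixel columns grow to the right and rows downward; lengths in m; the calibration is good to about 2 mm. The wrist camera is an equidistant fisheye: a pixel r from the principal point sees the ray r / f radians off the axis. A picture is of the moment at which its call begins: read the wrist's pose just before it. get_calibration takes no time and is no camera call; for the wrist camera it gives the pose at the moment of the call.
- workorder.job_done(): hands the job in; it is judged then, once.
Trained networks look in the newest picture that a camera, given by its name, has taken for a name from the list of things; names that differ only in an ending like _2 or _b are one class to them, and where a whole thing is asked for, a point or a joint stands for the part that bears it (a point fixed in the world has none). Each returns a list of dicts, best first, with "p" (0 to 1); they miss things now and then, are a little off and sometimes report something else, mostly with a low value. They report only what shows in the picture. A call takes as long as a camera call. They do not tell look-alikes from the thing itself.
- nets.cut_out(camera, name): "region" (384x512 bool, what is visible of it) and "rect" ([centre column, centre row, width, height] in pixels, round what is visible of it).
- nets.spot_point(camera, name): "position" ([row, column] in pixels: a listed point, or the origin of a listed thing).
The state is a dict: "clock": time; "qpos": joint angles; "qvel": joint speeds; "effort": joint torques, N m; "ee_pos": TCP position; "orientation": TCP orientation; "contact_force": force on the tool from outside, world axes, zero at the start; "moment": the same for the moment, N m; "gripper_width": finger opening in m; "grasp_force": force on a finger pad.
Only numpy, scipy, OpenCV 4.12 (cv2) and the standard library are available. Lean on these libraries where they do the work, as an engineer would, in place of code of your own. Each camera call takes 0.05 s, during which the arm holds its last target. There are 200 camera calls.

## Working session

There is one attempt and no reset: what is moved stays moved. The work goes in short steps, Python scripts to look and compute and a tool call to move; the robot and the scene stay as the last step left them, time stands still between calls to the robot, and variables do not carry over. Pictures are saved under pics/ and viewed, at most 10 in all, crops included, and the job is handed in when it is done.

Besides the shell and the picture viewer there is one more tool, called after "Request:" as name(argument=value, ...) on one line, values as JSON. move_arm: Moves the arm, as the interface text tells. Its arguments: {"type":"object","properties":{"rot":{"type":"array","items":{"type":"array","items":{"type":"number"}}},"slide":{"type":"array","items":{"type":"array","items":{"type":"number"}}},"gripper":{"type":"array","items":{"type":"number"}}},"required":["rot","slide","gripper"]}

```bash
mkdir -p pics
cat > h.py <<'E'
import numpy as np, cv2
from scipy.spatial.transform import Rotation as R
from station import read_state, optics, workorder, nets, ctrl
def ray(cam,row,col,cal=None):
    c=cal or optics.get_calibration(cam); K=np.array(c["intrinsics"])
    x=(col-K[0,2])/K[0,0]; y=(row-K[1,2])/K[1,1]
    if cam=="wrist":
        r=np.hypot(x,y); d=np.array([np.sin(r)*x/max(r,1e-9),np.sin(r)*y/max(r,1e-9),np.cos(r)])
    else: d=np.array([x,y,1.]); d/=np.linalg.norm(d)
    return np.array(c["eye"]),np.array(c["rotation"])@d
def onz(cam,row,col,z,cal=None):
    e,d=ray(cam,row,col,cal); return e+d*(z-e[2])/d[2]
def proj(cam,p,cal=None):
    c=cal or optics.get_calibration(cam); K=np.array(c["intrinsics"])
    q=np.array(c["rotation"]).T@(np.array(p)-np.array(c["eye"]))
    if cam=="wrist":
        t=np.arctan2(np.hypot(q[0],q[1]),q[2]); n=max(np.hypot(q[0],q[1]),1e-9); x,y=t*q[0]/n,t*q[1]/n
    else: x,y=q[:2]/q[2]
    return np.array([K[1,1]*y+K[1,2],K[0,0]*x+K[0,2]])
def save(img,n): cv2.imwrite("pics/"+n+".png",img[...,::-1])
def tool():
    s=read_state(); return np.array(s["ee_pos"]),R.from_rotvec(s["orientation"])
def goto(p,yaw=None):
    """slide mm and rot deg for target TCP p, tool down with tool x at world yaw"""
    t,r=tool(); sl=r.inv().apply(np.array(p)-t)*1000
    rv=np.zeros(3)
    if yaw is not None:
        T=R.from_matrix(np.array([[np.cos(yaw),np.sin(yaw),0],[np.sin(yaw),-np.cos(yaw),0],[0,0,-1]]).T.T)
        rv=np.degrees((r.inv()*T).as_rotvec())
    return sl.round(1),rv.round(2)
E
python3 - <<'E'
from h import *
for c in ("top","side","wrist"):
    im=optics.snapshot(c); save(im,c+"0"); np.save(c+"0.npy",im)
    cal=optics.get_calibration(c); print(c,np.round(cal["eye"],3),np.round(cal["rotation"],3).tolist(),np.array(cal["intrinsics"]).round(1).tolist())
hs={"shaft_seat":.103,"shaft_end":.143,"key":.008,"rotor":0,"hub_top":.052,"block":0,"pin":.008,"mill":0}
for c in ("top","side"):
    for n,z in hs.items():
        for d in nets.spot_point(c,n)[:3]: print(c,n,round(d["p"],2),np.round(d["position"],1),onz(c,*d["position"],z).round(4))
s=read_state(); print(s["clock"],s["ee_pos"],s["orientation"],s["contact_force"],ctrl.pinch_z)
a=np.hstack([cv2.imread("pics/top0.png"),cv2.imread("pics/side0.png")]); 
cv2.imwrite("pics/top0b.png",cv2.resize(cv2.imread("pics/top0.png"),(800,600),interpolation=cv2.INTER_CUBIC))
E
```

```text
top [ 0.439 -0.045  1.143] [-2.176, 2.184, -0.06] [[366.3, 0.0, 251.7], [0.0, 366.3, 193.4], [0.0, 0.0, 1.0]]
side [ 0.008 -1.147  0.856] [-2.098, 0.438, -0.257] [[431.8, 0.0, 259.8], [0.0, 431.8, 192.2], [0.0, 0.0, 1.0]]
wrist [0.101 0.621 0.373] [2.312, 1.735, 0.258] [[297.3, 0.0, 257.4], [0.0, 297.3, 192.0], [0.0, 0.0, 1.0]]Traceback (most recent call last):
  File "<stdin>", line 8, in <module>
  File "h.py", line 12, in onz
    e,d=ray(cam,row,col,cal); return e+d*(z-e[2])/d[2]
                                                  ~^^^
IndexError: invalid index to scalar variable.
```

View pics/side0.png

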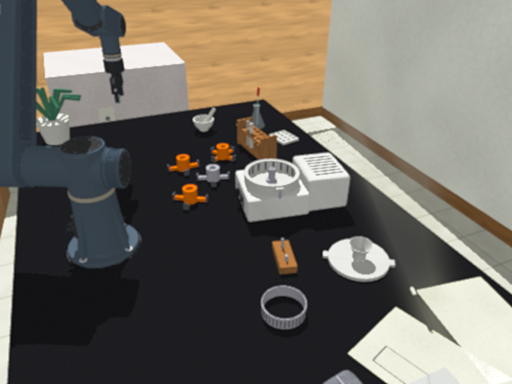

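Rotation is a rotation vector. The side view shows the steel rotor at (col 213, row 175) among three orange look-alikes, the mill at (272,185), and the block with key and pin at (284,255).

```bash
sed -i 's/np.array(c\["rotation"\])/R.from_rotvec(c["rotation"]).as_matrix()/' h.py
python3 - <<'E'
from h import *
im=optics.snapshot("top"); optics.snapshot("side")
cv2.imwrite("pics/top0b.png",cv2.resize(im[...,::-1],(800,600),interpolation=cv2.INTER_CUBIC))
hs={"shaft_end":.143,"key":.008,"rotor":0,"hub_top":.052,"block":0,"pin":.008,"mill":0}
for c in ("top","side"):
    for n,z in hs.items():
        for d in nets.spot_point(c,n)[:4]: print(c,n,round(d["p"],2),np.round(d["position"],1),onz(c,*d["position"],z).round(4))
s=read_state(); print(s["clock"],s["ee_pos"],s["orientation"],s["contact_force"],ctrl.pinch_z)
E
```

```text
top shaft_end 0.96 [168.  236.8] [0.5776 0.009  0.143 ]
top rotor 0.68 [244.1 118.6] [0.3606 0.385  0.    ]
top rotor 0.6 [217.5 164.3] [0.4428 0.2434 0.    ]
top rotor 0.58 [191.  110.7] [0.5265 0.4136 0.    ]
top rotor 0.57 [258.4 196.1] [0.3162 0.1429 0.    ]
top hub_top 0.91 [218.8 154.6] [0.4388 0.2592 0.052 ]
top hub_top 0.87 [248.7 116.5] [0.3506 0.3714 0.052 ]
top hub_top 0.77 [185.9 106.7] [0.5379 0.4052 0.052 ]
top hub_top 0.71 [262.7 194.9] [0.3092 0.1378 0.052 ]
top block 0.85 [205.5 331.8] [ 0.4785 -0.279   0.    ]
top pin 0.23 [210.  329.2] [ 0.4644 -0.2691  0.008 ]
top mill 0.89 [178.6 240.9] [0.5639 0.0039 0.    ]
side shaft_end 0.88 [167.5 274.1] [0.585  0.0121 0.143 ]
side key 0.49 [263.3 284.4] [ 0.4719 -0.3036  0.008 ]
side rotor 0.93 [196.9 191.5] [0.3266 0.161  0.    ]
side rotor 0.66 [178.8 212.4] [0.4386 0.2554 0.    ]
side rotor 0.62 [152.3 252.2] [0.6715 0.4053 0.    ]
side rotor 0.52 [156.4 221. ] [0.5331 0.4212 0.    ]
side hub_top 0.75 [155.4 178.1] [0.345  0.4007 0.052 ]
side hub_top 0.6 [167. 208.] [0.4256 0.262  0.052 ]
side hub_top 0.57 [188.9 187.4] [0.3088 0.1375 0.052 ]
side block 0.81 [258.5 284.3] [ 0.4857 -0.2764  0.    ]
side pin 0.54 [246.4 283. ] [ 0.5028 -0.2326  0.008 ]
side mill 0.69 [203.1 267.2] [0.5641 0.016  0.    ]
1.0 [0.17434859 0.60016432 0.23129863] [-4.42728560e-01 -3.11022822e+00  1.94813017e-05] [ 0.31616464  0.62029278 -0.16786028] 0.0187
```

View pics/top0b.png

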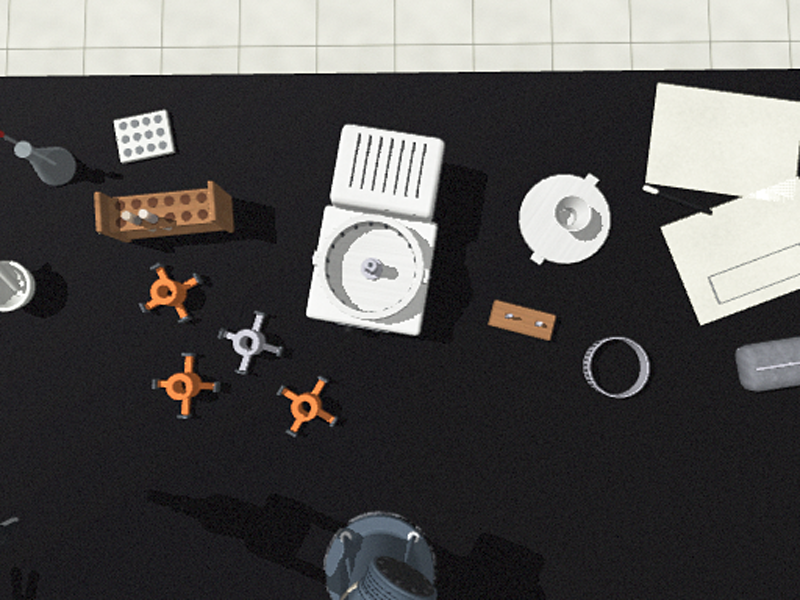

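The top view (800 px scale) shows the steel rotor at (250,342), the shaft at (371,268) and the block at (522,320). I'll move over the rotor for a close look on the way to the block.

Request:
move_arm(rot=[[0,0,0],[0,0,0],[0,0,0],[0,0,0],[0,0,0]], slide=[[-39,-29,-2],[-78,-58,-4],[-117,-87,-6],[-156,-116,-8],[-190,-140,-10]], gripper=[-1,-1,-1,-1,-1])

```text
clock: 1.5
ee_pos: [0.3187, 0.4108, 0.2416]
orientation: [0.443, 3.11, -0.0]
contact_force: [0.9, 1.3, -0.6]
gripper_width: 0.0855
grasp_force: 0.0
```

Request:
move_arm(rot=[[0,0,0],[0,0,0],[0,0,0],[0,0,0],[0,0,0]], slide=[[-39,-29,-2],[-78,-58,-4],[-117,-87,-6],[-150,-115,-8],[-163,-122,-9]], gripper=[-1,-1,-1,-1,-1])

```text
clock: 2.0
ee_pos: [0.4426, 0.2471, 0.2507]
orientation: [0.449, 3.108, -0.001]
contact_force: [-0.1, 0.1, 1.1]
gripper_width: 0.0855
grasp_force: 0.0
```

Run:
```python
from h import *
t,r=tool(); print(t,r.as_matrix().round(3).tolist())
cal=optics.get_calibration("wrist"); im=optics.snapshot("wrist"); save(im,"w1")
print({k:np.round(v,3).tolist() for k,v in cal.items()})
M=R.from_rotvec(cal["rotation"]); print("cam in tool",(r.inv().apply(np.array(cal["eye"])-t)).round(4),(r.inv()*M).as_matrix().round(3).tolist())
for n,z in {"hub_top":.052,"shaft_end":.143}.items():
    for d in nets.spot_point("wrist",n)[:4]: print(n,round(d["p"],2),np.round(d["position"],1),onz("wrist",*d["position"],z,cal).round(4))
```

```text
[0.44256342 0.24709298 0.25074678] [[-0.959, 0.283, 0.002], [0.283, 0.959, -0.001], [-0.002, -0.0, -1.0]]
{'intrinsics': [[297.319, 0.0, 257.408], [0.0, 297.319, 192.006], [0.0, 0.0, 1.0]], 'eye': [0.37, 0.269, 0.393], 'rotation': [2.315, 1.729, 0.261]}
cam in tool [ 0.0759  0.0002 -0.1424] [[-0.001, -0.956, -0.294], [1.0, -0.0, -0.001], [0.001, -0.294, 0.956]]
hub_top 0.97 [ 66.3 348.8] [0.3548 0.3832 0.052 ]
hub_top 0.95 [ 91.2 137.5] [0.3101 0.1376 0.052 ]
hub_top 0.76 [203.6 398.8] [0.5389 0.4128 0.052 ]
hub_top 0.56 [160.4 263.6] [0.4358 0.2566 0.052 ]
shaft_end 0.81 [333.5 108.7] [0.5715 0.0105 0.143 ]
```

View pics/w1.png

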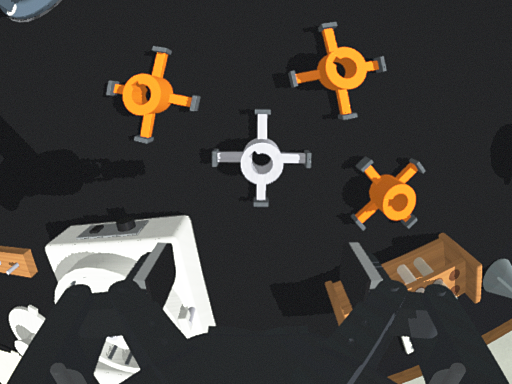

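The wrist view shows the steel rotor at (col 261, row 162) with its arms along the image axes. Next I'll look at the shaft.

Request:
move_arm(rot=[[0,0,0],[0,0,0],[0,0,0],[0,0,0],[0,0,0]], slide=[[-35,-35,0],[-70,-70,0],[-105,-105,0],[-140,-140,0],[-170,-167,0]], gripper=[-1,-1,-1,-1,-1])

```text
clock: 2.65
ee_pos: [0.5571, 0.0426, 0.2502]
orientation: [-0.44, -3.11, -0.001]
contact_force: [0.9, 0.7, 0.6]
gripper_width: 0.0856
grasp_force: 0.0
```

Request:
move_arm(rot=[[0,0,0],[0,0,0],[0,0,0],[0,0,0],[0,0,0]], slide=[[-10,-10,15],[-20,-21,30],[-24,-23,30],[-24,-23,30],[-24,-23,30]], gripper=[-1,-1,-1,-1,-1])

```text
clock: 3.15
ee_pos: [0.5729, 0.0151, 0.2203]
orientation: [-0.44, -3.11, -0.001]
contact_force: [-0.1, 0.1, -0.1]
gripper_width: 0.0854
grasp_force: 0.0
```

Run:
```python
from h import *
t,r=tool(); print(t)
cal=optics.get_calibration("wrist"); im=optics.snapshot("wrist"); save(im,"w2"); np.save("w2.npy",im); np.save("cal2.npy",cal,allow_pickle=True)
for n,z in {"shaft_end":.143,"shaft_seat":.103,"mill":0}.items():
    for d in nets.spot_point("wrist",n)[:2]: print(n,round(d["p"],2),np.round(d["position"],1),onz("wrist",*d["position"],z,cal).round(4))
d=nets.spot_point("wrist","shaft_end")[0]["position"]; a,b=int(d[0]),int(d[1])
c=im[max(a-40,0):a+50,b-60:b+60]; save(cv2.resize(c,None,fx=6,fy=6,interpolation=cv2.INTER_CUBIC),"w2c"); print(max(a-40,0),b-60)
```

```text
[0.57291904 0.01505988 0.22034989]
shaft_end 0.96 [203. 252.] [0.5724 0.0109 0.143 ]
shaft_seat 0.95 [188.6 252.5] [0.5724 0.0107 0.103 ]
mill 0.73 [165.6 250.2] [0.5715 0.0062 0.    ]
163 192
```

View pics/w2c.png

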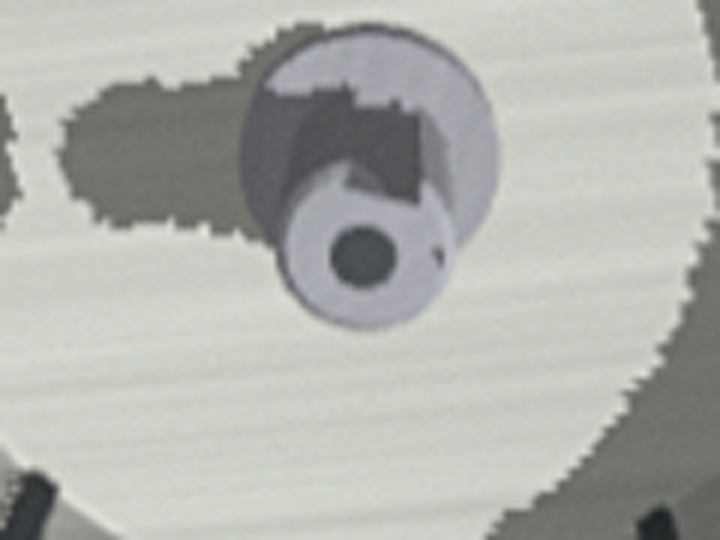

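The crop shows the shaft's end centred at (363,256) with its slot's flat bottom edge running from (345,185) to (418,203), so it faces the camera, slightly right. I'll compute the world positions.

Run:
```python
from h import *
cal=np.load("cal2.npy",allow_pickle=True).item()
w=lambda c,r:onz("wrist",163+(r+.5)/6-.5,192+(c+.5)/6-.5,.143,cal)
C=w(363,256);A=w(345,185);B=w(418,203);M=(A+B)/2
print("centre",C.round(4),"rimL/R/bot",w(280,248).round(4),w(457,248).round(4),w(366,331).round(4))
print("A,B",A.round(4),B.round(4),"w",np.linalg.norm(A-B)*1e3,"dist",np.linalg.norm(M-C)*1e3)
d=M-C; print("ang by mid",np.degrees(np.arctan2(d[1],d[0]))); e=B-A; print("by normal",np.degrees(np.arctan2(e[1],e[0]))+90, np.degrees(np.arctan2(e[1],e[0]))-90)
t,r=tool(); print(t); print(goto([.48,-.277,.2],None))
```

```text
centre [0.5742 0.0105 0.143 ] rimL/R/bot [5.701e-01 3.000e-04 1.430e-01] [0.5766 0.0226 0.143 ] [0.5845 0.0078 0.143 ]
A,B [0.5642 0.011  0.143 ] [0.5692 0.0194 0.143 ] w 9.746802073745403 dist 8.853294673380823
ang by mid 147.81234172744485
by normal 149.34931500990783 -30.65068499009218
[0.57343794 0.01412788 0.22088777]
(array([   8.8, -305.6,   20.8]), array([0., 0., 0.]))
```

Request:
move_arm(rot=[[0,0,0],[0,0,0],[0,0,0],[0,0,0],[0,0,0]], slide=[[1,-49,0],[3,-98,0],[5,-147,0],[7,-196,0],[9,-240,5]], gripper=[-1,-1,-1,-1,-1])

```text
clock: 3.9
ee_pos: [0.4976, -0.2166, 0.2163]
orientation: [0.443, 3.108, -0.002]
contact_force: [-0.2, 0.0, 0.0]
gripper_width: 0.0854
grasp_force: 0.0
```

Request:
move_arm(rot=[[0,0,0],[0,0,0],[0,0,0],[0,0,0],[0,0,0]], slide=[[0,-35,28],[0,-63,55],[0,-64,60],[0,-64,60],[0,-64,60]], gripper=[-1,-1,-1,-1,-1])

```text
clock: 4.4
ee_pos: [0.4806, -0.2751, 0.156]
orientation: [0.441, 3.11, -0.0]
contact_force: [0.7, 0.4, 0.0]
gripper_width: 0.0856
grasp_force: 0.0
```

Run:
```python
from h import *
t,r=tool(); print(t)
cal=optics.get_calibration("wrist"); im=optics.snapshot("wrist"); save(im,"w3"); np.save("w3.npy",im); np.save("cal3.npy",cal,allow_pickle=True)
for n,z in {"block":0,"key":.008,"pin":.008}.items():
    for d in nets.spot_point("wrist",n)[:2]: print(n,round(d["p"],2),np.round(d["position"],1),onz("wrist",*d["position"],z,cal).round(4))
for n,z in {"key":.042,"pin":.056,"block":.024}.items():
    for d in nets.cut_out("wrist",n)[:2]: print(n,d["p"],np.round(d["rect"],1),onz("wrist",d["rect"][1],d["rect"][0],z,cal).round(4))
save(im[80:320,100:420].repeat(2,0).repeat(2,1),"w3c")
```

```text
[ 0.48061013 -0.27514655  0.15603172]
block 0.67 [181. 255.] [ 0.4838 -0.2787  0.    ]
block 0.54 [332.9 228.8] [ 0.6773 -0.3726  0.    ]
key 0.6 [178.3 221. ] [ 0.4694 -0.3103  0.008 ]
pin 0.71 [178.4 279.1] [ 0.486  -0.2538  0.008 ]
pin 0.7 [286.8 185.2  10.3  14.9] [ 0.4806 -0.2491  0.056 ]
block 0.63 [253.1 182.5 123.1  56.6] [ 0.4786 -0.2788  0.024 ]
```

View pics/w3c.png

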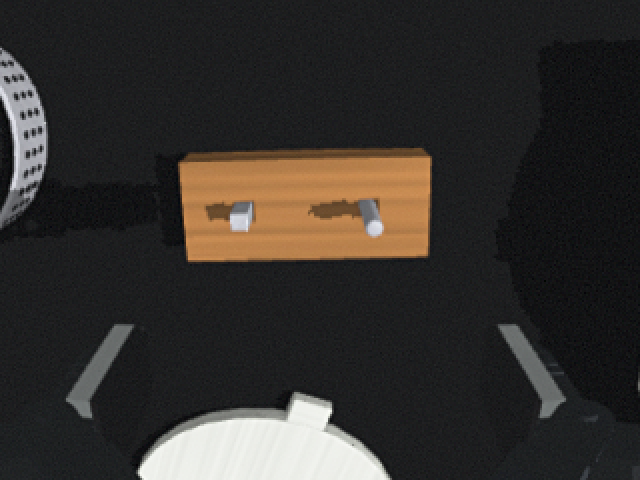

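The crop shows the square key at (240,220) on the left and the taller round pin at (371,220); the block is nearly in line with the tool.

Run:
```python
from h import *
cal=np.load("cal3.npy",allow_pickle=True).item(); im=np.load("w3.npy").astype(int)
w=lambda c,r,z:onz("wrist",80+(r+.5)/2-.5,100+(c+.5)/2-.5,z,cal)
P=[w(182,163,.024),w(430,156,.024),w(428,256,.024),w(187,262,.024)]
c=np.mean(P,0); print("block",np.round(P,4).tolist(),c.round(4))
e=(P[1]-P[0]+P[2]-P[3])/2; print("len",np.linalg.norm(P[1]-P[0]),"w",np.linalg.norm(P[1]-P[2]),"y-axis deg",np.degrees(np.arctan2(e[1],e[0])))
u=e/np.linalg.norm(e); print("socket by block",(c-.03*u).round(4),(c+.03*u).round(4))
sub=im[176:200,210:232]; print(sub[...,2].tolist().__repr__().replace("],","]\n"))
t,r=tool(); m=r.as_matrix(); print("tool yaw",np.degrees(np.arctan2(m[1,0],m[0,0])))
for z in (.024,.042,): print("key proj corners expected",z,[proj("wrist",np.append((c-.03*u)[:2],z),cal).round(1)])
```

```text
block [[0.4417, -0.3301, 0.024], [0.4714, -0.2158, 0.024], [0.5203, -0.2282, 0.024], [0.4899, -0.3448, 0.024]] [ 0.4808 -0.2797  0.024 ]
len 0.11807323194115908 w 0.05041175980612831 y-axis deg 75.38009923627833
socket by block [ 0.4732 -0.3088  0.024 ] [ 0.4884 -0.2507  0.024 ]
[[76, 79, 82, 77, 78, 77, 78, 80, 79, 77, 79, 76, 79, 78, 79, 79, 79, 77, 80, 81, 77, 81]
 [79, 79, 77, 84, 76, 84, 78, 79, 80, 80, 81, 80, 81, 81, 81, 81, 79, 79, 83, 79, 80, 80]
 [80, 84, 82, 81, 82, 81, 81, 81, 79, 79, 80, 82, 83, 78, 79, 82, 79, 81, 81, 81, 82, 80]
 [82, 79, 82, 81, 80, 81, 80, 81, 81, 79, 80, 79, 76, 79, 78, 76, 77, 78, 80, 76, 78, 78]
 [79, 71, 75, 77, 76, 76, 74, 75, 82, 83, 77, 77, 74, 74, 81, 90, 68, 74, 76, 79, 76, 80]
 [65, 52, 69, 76, 77, 71, 61, 75, 97, 97, 94, 96, 95, 94, 101, 140, 79, 67, 75, 73, 72, 76]
 [42, 43, 55, 63, 60, 59, 54, 94, 113, 114, 112, 115, 111, 110, 119, 179, 91, 64, 69, 75, 74, 70]
 [45, 42, 40, 43, 44, 46, 71, 108, 113, 116, 116, 113, 114, 110, 131, 188, 93, 61, 73, 77, 72, 71]
 [48, 44, 45, 46, 44, 49, 95, 112, 113, 113, 113, 110, 111, 113, 158, 188, 92, 60
[... 926 characters left out ...]

 [75, 77, 72, 71, 75, 136, 197, 204, 201, 198, 197, 196, 201, 223, 117, 70, 73, 75, 76, 75, 75, 77]
 [72, 75, 72, 71, 68, 100, 136, 142, 138, 140, 137, 134, 139, 171, 92, 67, 71, 72, 74, 71, 71, 73]
 [72, 72, 73, 71, 70, 70, 74, 72, 70, 71, 72, 70, 70, 82, 70, 71, 73, 71, 71, 72, 73, 73]
 [78, 76, 74, 75, 75, 77, 74, 75, 75, 73, 73, 73, 75, 75, 75, 78, 77, 78, 77, 78, 77, 77]
 [80, 80, 81, 84, 79, 81, 82, 80, 82, 80, 80, 83, 78, 80, 80, 81, 81, 81, 82, 78, 82, 80]
 [83, 81, 82, 84, 82, 84, 83, 82, 85, 84, 80, 84, 81, 80, 82, 81, 79, 82, 82, 78, 83, 80]]
tool yaw 163.85764110485735
key proj corners expected 0.024 [array([185.7, 221.8])]
key proj corners expected 0.042 [array([191.2, 219.5])]
```

Request:
move_arm(rot=[[0,0,-0.5],[0,0,-1],[0,0,-1.5],[0,0,-1.5],[0,0,-1.5]], slide=[[3,-12,20],[6,-24,40],[9,-35,60],[9,-35,66],[9,-35,66]], gripper=[0.3,0.3,0.3,0.3,0.3])

```text
clock: 5.25
ee_pos: [0.4613, -0.3064, 0.0886]
orientation: [-0.403, -3.114, -0.002]
contact_force: [0.3, 1.1, 0.2]
gripper_width: 0.0302
grasp_force: 0.0
```

Run:
```python
from h import *
c3=np.load("cal3.npy",allow_pickle=True).item()
k=onz("wrist",190.7,219.2,.042,c3); print("key3",k)
t,r=tool(); m=r.as_matrix(); print(t,"yaw",np.degrees(np.arctan2(m[1,0],m[0,0])),read_state()["gripper_width"])
cal=optics.get_calibration("wrist"); im=optics.snapshot("wrist"); np.save("w4.npy",im); save(im,"w4")
p=proj("wrist",k,cal); print(p.round(1)); a,b=int(p[0]),int(p[1])
for rr in im[a-14:a+15,b-14:b+15,2]: print(*rr)
```

```text
key3 [ 0.4727512  -0.30886672  0.042     ]
[ 0.46127486 -0.30642365  0.08864871] yaw 165.25768002635445 0.030159852013192143
[232.4 258. ]
77 79 84 128 126 104 103 105 102 100 199 195 198 195 195 195 194 198 199 201 209 95 105 124 126 126 128 128 130
78 76 83 105 105 81 80 77 73 98 195 197 196 197 194 193 195 197 196 204 206 93 105 129 132 128 125 125 124
83 87 84 84 82 82 83 79 75 99 196 197 197 198 194 196 193 196 199 201 193 91 106 136 135 134 129 130 129
83 86 83 85 83 84 84 85 74 97 193 198 198 195 195 195 195 197 197 202 186 89 109 137 138 136 134 135 134
83 88 84 84 82 84 84 84 75 106 196 197 199 195 197 194 197 196 195 201 200 97 108 138 138 136 137 136 137
85 82 85 85 86 83 84 84 80 114 196 198 197 197 196 195 196 199 198 204 207 103 106 137 136 137 135 137 135
86 83 83 85 82 84 82 84 82 116 197 198 195 197 196 196 194 196 198 203 208 104 106 136 137 137 138 136 135
81 86 79 82 85 84 82 82 81 114 194 194 191 190 192 193 192 192 195 200 199 101 111 137 139 135 133 136 140
89 122 90 83 83 84 81 83 78 117 197 200 198 196 197 198 199 199 203 205 200 109 111 136 139 136 138 135 1
[... 1615 characters left out ...]
 140
134 138 137 135 138 136 137 136 138 135 134 135 136 132 135 138 135 136 136 137 136 137 137 136 136 135 136 135 136
136 136 136 135 136 135 137 135 136 135 136 136 133 136 136 136 137 135 136 135 135 135 135 135 137 135 137 135 138
137 137 136 137 135 135 137 138 137 135 135 136 138 137 137 137 137 136 137 138 137 138 137 137 137 135 139 136 137
136 135 137 136 139 135 137 137 133 139 138 137 137 136 134 135 136 136 138 136 136 134 136 136 136 136 138 138 138
137 139 137 135 134 137 136 135 136 137 136 137 136 135 135 137 136 135 137 134 135 134 135 135 136 135 137 135 136
140 139 142 137 138 139 138 136 140 137 136 138 138 137 139 136 136 139 137 140 138 136 137 136 135 136 135 137 136
```

Request:
move_arm(rot=[[0,0,0],[0,0,0],[0,0,0],[0,0,0],[0,0,0]], slide=[[-1.5,0.8,20],[-1.5,0.8,42],[-1.5,0.8,56],[-1.5,0.8,62],[-1.5,0.8,62]], gripper=[0.3,0.3,0.3,0.3,0.3])

```text
clock: 5.8
ee_pos: [0.4634, -0.3063, 0.0271]
orientation: [-0.401, -3.115, -0.001]
contact_force: [0.4, -0.3, 1.0]
gripper_width: 0.0295
grasp_force: 0.0
```

Request:
move_arm(rot=[[0,0,0],[0,0,0],[0,0,0],[0,0,0],[0,0,0]], slide=[[0,0,0],[0,0,0],[0,0,0],[0,0,0],[0,0,0]], gripper=[0.6,0.9,1,1,1])

```text
clock: 6.3
ee_pos: [0.4638, -0.3071, 0.0282]
orientation: [0.402, 3.114, -0.002]
contact_force: [-0.5, 1.1, 5.8]
gripper_width: 0.005
grasp_force: 59.1
```

Run:
```python
from h import *
s=read_state(); print(s["gripper_width"],s["grasp_force"],s["contact_force"],s["moment"],s["ee_pos"])
im=optics.snapshot("wrist"); save(im[170:330,150:370].repeat(3,0).repeat(3,1),"w5")
```

```text
0.004970763495673612 59.06942903995514 [-0.50775509  1.09391818  5.78650874] [ 0.05006279 -0.00824285  0.03030492] [ 0.46378976 -0.30713605  0.02818768]
```

View pics/w5.png

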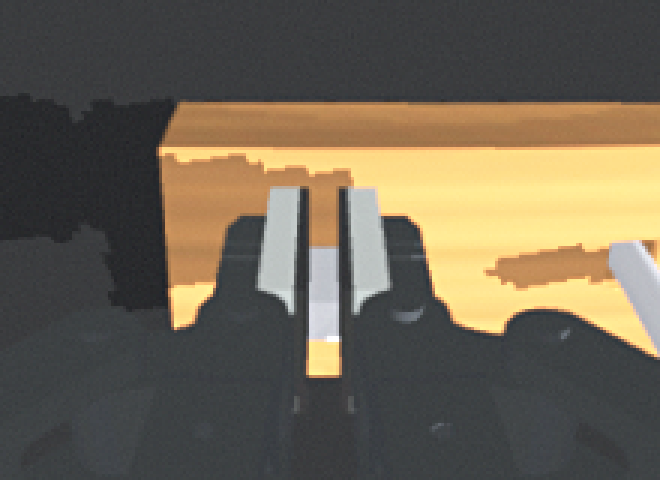

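The picture shows the key clamped between the pads at (325,290), flat faces parallel. Lifting.

Request:
move_arm(rot=[[0,0,0],[0,0,0],[0,0,0],[0,0,0],[0,0,0]], slide=[[0,0,-6],[0,0,-16],[0,0,-40],[0,0,-80],[0,0,-120]], gripper=[1,1,1,1,1])

```text
clock: 6.85
ee_pos: [0.4625, -0.306, 0.1484]
orientation: [-0.402, -3.114, -0.002]
contact_force: [-0.0, -0.8, -0.4]
gripper_width: 0.0049
grasp_force: 58.7
```

Request:
move_arm(rot=[[0,0,0],[0,0,0],[0,0,0],[0,0,0],[0,0,0]], slide=[[0,0,-40],[0,0,-54],[0,0,-54],[0,0,-54],[0,0,-54]], gripper=[1,1,1,1,1])

```text
clock: 7.35
ee_pos: [0.4623, -0.3057, 0.1999]
orientation: [-0.402, -3.113, -0.003]
contact_force: [0.2, -0.3, -0.2]
gripper_width: 0.0048
grasp_force: 58.7
```

Run:
```python
from h import *
s=read_state(); print(s["gripper_width"],s["grasp_force"],s["contact_force"],s["ee_pos"])
im=optics.snapshot("wrist"); save(im[170:330,150:370].repeat(3,0).repeat(3,1),"w6"); np.save("w6.npy",im)
m=tool()[1].as_matrix(); print(np.degrees(np.arctan2(m[1,0],m[0,0])))
u=np.array([np.cos(np.radians(149)),np.sin(np.radians(149))]); C=np.array([.5735,.011])
print(goto(np.append(C+u*(.013+.0105),.198),np.radians(149)))
```

```text
0.00479024589719203 58.69585454463959 [ 0.19522223 -0.27568982 -0.1557825 ] [ 0.46226862 -0.30572163  0.19987046]
165.29257007143187
(array([ -4.5, 341.2,   2.3]), array([ 0.08, -0.2 , 16.29]))
```

View pics/w6.png

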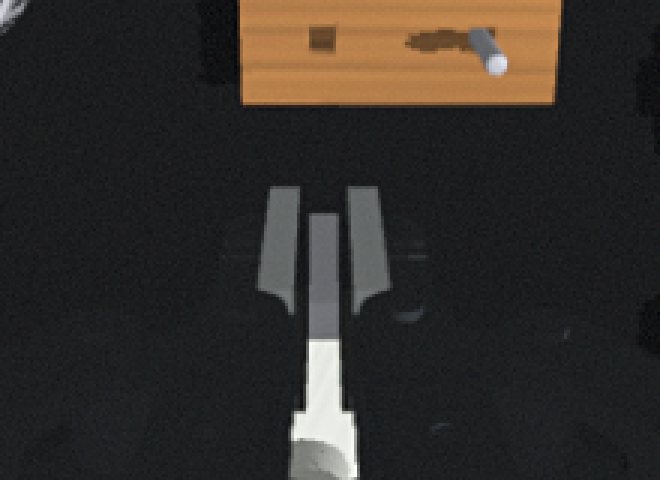

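Run:
```python
from h import *
t,r=tool(); cal=optics.get_calibration("wrist")
for p in ([-6.5,4,18],[-6.5,-4,18],[-6.5,4,-16],[-14.5,4,-16],[-14.5,-4,-16],[-6.5,-4,-16],[11,4,0],[11,4,-5]):
    q=proj("wrist",t+r.apply(np.array(p)/1e3),cal); print(p,((q-[170,150])*3+1).round(0))
```

```text
[-6.5, 4, 18] [224. 342.]
[-6.5, -4, 18] [224. 303.]
[-6.5, 4, -16] [316. 346.]
[-14.5, 4, -16] [354. 346.]
[-14.5, -4, -16] [354. 299.]
[-6.5, -4, -16] [316. 298.]
[11, 4, 0] [182. 345.]
[11, 4, -5] [194. 346.]
```

Key held square. Carrying it over the shaft with the slot-facing yaw.

Request:
move_arm(rot=[[0,0,4],[0,0,8],[0,0,12],[0,0,16.3],[0,0,16.3]], slide=[[-1,45,0],[-2,90,0],[-3,135,0],[-4,180,0],[-4,225,0]], gripper=[1,1,1,1,1])

```text
clock: 7.9
ee_pos: [0.5239, -0.0882, 0.1999]
orientation: [-0.842, -3.024, -0.001]
contact_force: [1.5, 0.4, -0.5]
gripper_width: 0.0052
grasp_force: 58.7
```

Run:
```python
from h import *
print(tool()[0],goto([.5540,.0227,.185],np.radians(149)))
```

```text
[ 0.52387656 -0.08816791  0.19985084] (array([ 31.4, 110.5,  14.9]), array([-0.03, -0.16, -0.11]))
```

Request:
move_arm(rot=[[0,0,0],[0,0,0],[0,0,0],[0,0,0],[0,0,0]], slide=[[12,40,3],[24,80,6],[31,108,10],[31,110,15],[31,110,15]], gripper=[1,1,1,1,1])

```text
clock: 8.4
ee_pos: [0.5532, 0.0209, 0.1844]
orientation: [-0.836, -3.024, 0.001]
contact_force: [-1.0, -0.1, 0.2]
gripper_width: 0.0049
grasp_force: 58.8
```

Run:
```python
from h import *
t,r=tool(); print(t,goto([.5540,.0227,.185],np.radians(149)))
cal=optics.get_calibration("wrist"); im=optics.snapshot("wrist"); save(im[150:330,150:370].repeat(3,0).repeat(3,1),"w7"); np.save("w7.npy",im); np.save("cal7.npy",cal,allow_pickle=True)
C=np.array([.5735,.011]); a=np.radians(149); u=np.array([np.cos(a),np.sin(a)]);v=np.array([-u[1],u[0]])
for d,e in ((7.5,0),(7.5,4.75),(7.5,-4.75),(11,4.75),(11,-4.75),(12,8)): 
    q=proj("wrist",np.append(C+(u*d+v*e)/1e3,.143),cal); print(d,e,((q-[150,150])*3+1).round(0))
```

```text
[0.55321758 0.02086256 0.18438659] (array([ 0.3,  2. , -0.6]), array([-0.11, -0.21,  0.11]))
7.5 0 [271. 333.]
7.5 4.75 [271. 312.]
7.5 -4.75 [271. 353.]
11 4.75 [257. 312.]
11 -4.75 [257. 354.]
12 8 [253. 297.]
```

View pics/w7.png

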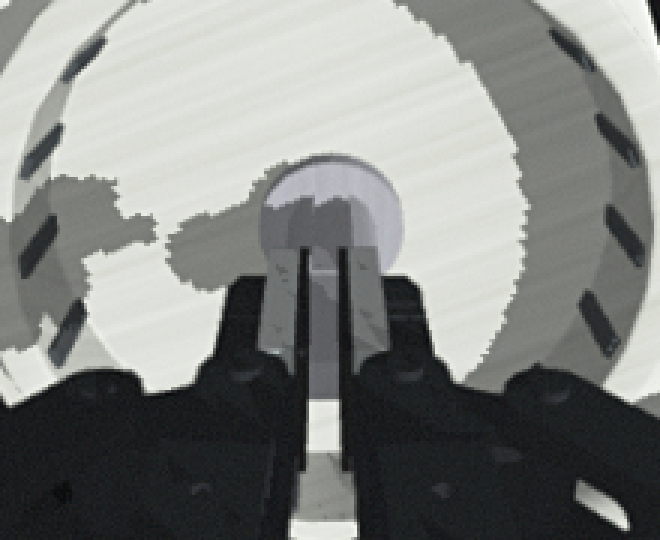

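The slot is seen at columns 312–352 (centre 332) and the key at 325, so I shift +1.8 mm in tool y and lower slowly.

Request:
move_arm(rot=[[0,0,0],[0,0,0],[0,0,0],[0,0,0],[0,0,0]], slide=[[0.3,1.8,4],[0.3,1.8,12],[0.3,1.8,18],[0.3,1.8,22],[0.3,1.8,26]], gripper=[1,1,1,1,1])

```text
clock: 8.95
ee_pos: [0.5548, 0.0215, 0.1598]
orientation: [-0.84, -3.027, 0.0]
contact_force: [0.3, -0.2, -0.4]
gripper_width: 0.0054
grasp_force: 58.8
```

Request:
move_arm(rot=[[0,0,0],[0,0,0],[0,0,0],[0,0,0],[0,0,0]], slide=[[0,0,2],[0,0,4],[0,0,6],[0,0,8],[0,0,8]], gripper=[1,1,1,1,1])

```text
clock: 9.45
ee_pos: [0.5549, 0.022, 0.1521]
orientation: [-0.839, -3.027, 0.0]
contact_force: [-0.1, 0.1, 1.0]
gripper_width: 0.0055
grasp_force: 58.8
```

Run:
```python
from h import *
s=read_state(); print(s["contact_force"],s["moment"]); print(goto([.5540,.0227,.15],np.radians(149)))
im=optics.snapshot("wrist"); save(im[150:330,150:370].repeat(3,0).repeat(3,1),"w8")
```

```text
[-0.14180258  0.14821498  1.04773309] [-0.02852377  0.00376301 -0.02641713]
(array([1.1, 0.1, 2.1]), array([-0.01, -0.02,  0.  ]))
```

View pics/w8.png

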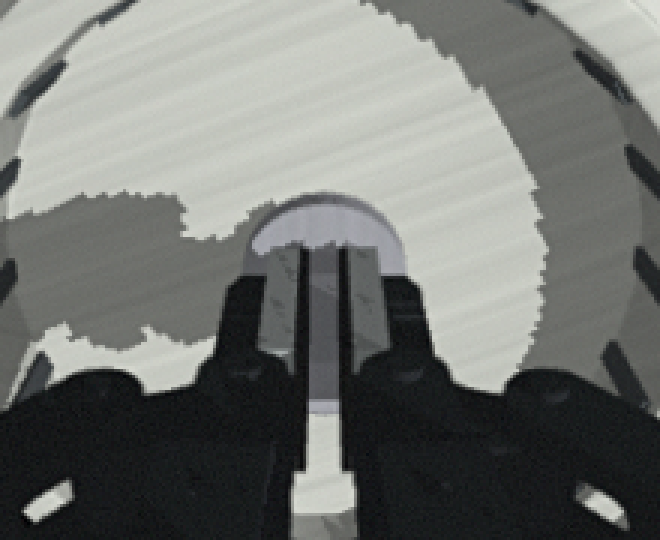

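Key column 325 matches the collar centre (327), no force yet. I probe sideways to confirm that it is in the slot.

Request:
move_arm(rot=[[0,0,0],[0,0,0],[0,0,0],[0,0,0],[0,0,0]], slide=[[0,0.5,0],[0,1,0],[0,1.5,0],[0,1.5,0],[0,1.5,0]], gripper=[1,1,1,1,1])

```text
clock: 10.0
ee_pos: [0.5556, 0.0229, 0.1524]
orientation: [-0.839, -3.027, 0.001]
contact_force: [-1.5, -1.7, 1.2]
gripper_width: 0.0047
grasp_force: 58.9
```

Request:
move_arm(rot=[[0,0,0],[0,0,0],[0,0,0],[0,0,0],[0,0,0]], slide=[[0,-1,0],[0,-2,0],[0,-3,0],[0,-3,0],[0,-3,0]], gripper=[1,1,1,1,1])

```text
clock: 10.5
ee_pos: [0.5545, 0.021, 0.1523]
orientation: [0.84, 3.027, 0.001]
contact_force: [1.0, 2.0, -0.1]
gripper_width: 0.0054
grasp_force: 58.8
```

Request:
move_arm(rot=[[0,0,0],[0,0,0],[0,0,0],[0,0,0],[0,0,0]], slide=[[-0.5,1.5,0],[-1,1.5,0],[-1.5,1.5,0],[-2,1.5,0],[-2,1.5,0]], gripper=[1,1,1,1,1])

```text
clock: 11.0
ee_pos: [0.556, 0.0212, 0.1522]
orientation: [-0.839, -3.026, -0.0]
contact_force: [-1.8, 0.5, 1.0]
gripper_width: 0.0051
grasp_force: 59.0
```

In the slot and centred (symmetric ±2 N), slot bottom felt when pushed inward. Back out 1.7 mm and lower further by feel.

Request:
move_arm(rot=[[0,0,0],[0,0,0],[0,0,0],[0,0,0],[0,0,0]], slide=[[1,0,0],[2,0,2],[2,0,4],[2,0,6],[2,0,8]], gripper=[1,1,1,1,1])

```text
clock: 11.5
ee_pos: [0.5552, 0.0218, 0.1441]
orientation: [0.84, 3.027, -0.0]
contact_force: [0.1, -0.4, -0.7]
gripper_width: 0.0049
grasp_force: 58.8
```

Request:
move_arm(rot=[[0,0,0],[0,0,0],[0,0,0],[0,0,0],[0,0,0]], slide=[[0,0,1],[0,0,2],[0,0,3],[0,0,4],[0,0,4]], gripper=[1,1,1,1,1])

```text
clock: 12.0
ee_pos: [0.555, 0.0219, 0.1402]
orientation: [-0.84, -3.027, 0.0]
contact_force: [0.5, -0.4, -0.1]
gripper_width: 0.0053
grasp_force: 58.8
```

Pads clear the shaft. Continuing.

Request:
move_arm(rot=[[0,0,0],[0,0,0],[0,0,0],[0,0,0],[0,0,0]], slide=[[0,0,3],[0,0,6],[0,0,9],[0,0,12],[0,0,13]], gripper=[1,1,1,1,1])

```text
clock: 12.5
ee_pos: [0.5547, 0.022, 0.1268]
orientation: [-0.839, -3.026, 0.0]
contact_force: [-0.3, 0.4, -0.3]
gripper_width: 0.0051
grasp_force: 58.8
```

Request:
move_arm(rot=[[0,0,0],[0,0,0],[0,0,0],[0,0,0],[0,0,0]], slide=[[0,0,1],[0,0,2],[0,0,3],[0,0,4],[0,0,4]], gripper=[1,1,1,1,1])

```text
clock: 13.0
ee_pos: [0.5551, 0.0219, 0.1234]
orientation: [0.84, 3.027, 0.0]
contact_force: [-0.1, 0.7, -0.1]
gripper_width: 0.0052
grasp_force: 58.8
```

Request:
move_arm(rot=[[0,0,0],[0,0,0],[0,0,0],[0,0,0],[0,0,0]], slide=[[0,0,0.7],[0,0,1.4],[0,0,2.1],[0,0,2.1],[0,0,2.1]], gripper=[1,1,1,1,1])

```text
clock: 13.5
ee_pos: [0.5555, 0.0219, 0.1231]
orientation: [0.839, 3.026, 0.0]
contact_force: [-3.4, -0.2, 11.0]
gripper_width: 0.005
grasp_force: 60.3
```

Collar contact. Ease off and release.

Request:
move_arm(rot=[[0,0,0],[0,0,0],[0,0,0],[0,0,0],[0,0,0]], slide=[[0,0,-1],[0,0,-1.7],[-0.5,0,-1.7],[-0.5,0,-1.7],[-0.5,0,-1.7]], gripper=[1,1,1,1,0.9])

```text
clock: 14.0
ee_pos: [0.5555, 0.0218, 0.1232]
orientation: [-0.84, -3.027, -0.0]
contact_force: [-1.2, 0.4, 5.9]
gripper_width: 0.0045
grasp_force: 59.5
```

Request:
move_arm(rot=[[0,0,0],[0,0,0],[0,0,0],[0,0,0],[0,0,0]], slide=[[0,0,0],[0,0,0],[0,0,0],[0,0,0],[0,0,0]], gripper=[0.8,0.7,0.6,0.5,0.4])

```text
clock: 14.5
ee_pos: [0.5554, 0.0216, 0.1227]
orientation: [-0.84, -3.027, 0.0]
contact_force: [0.3, -0.6, -0.1]
gripper_width: 0.0259
grasp_force: 0.0
```

Request:
move_arm(rot=[[0,0,0],[0,0,0],[0,0,0],[0,0,0],[0,0,0]], slide=[[0,0,-5],[0,0,-15],[0,0,-30],[0,0,-60],[0,0,-90]], gripper=[0.4,0.4,0.4,0.4,0.2])

```text
clock: 15.0
ee_pos: [0.5552, 0.0217, 0.2143]
orientation: [-0.84, -3.027, 0.0]
contact_force: [0.8, 0.7, -0.3]
gripper_width: 0.0336
grasp_force: 0.0
```

Run:
```python
from h import *
t,r=tool(); print(t,read_state()["contact_force"])
cal=optics.get_calibration("wrist"); im=optics.snapshot("wrist"); np.save("w9.npy",im); np.save("cal9.npy",cal,allow_pickle=True)
C=np.array([.5735,.011]); a=np.radians(149); u=np.array([np.cos(a),np.sin(a)]);v=np.array([-u[1],u[0]])
q=proj("wrist",np.append(C+u*.0125,.137),cal); print(q)
for d in (0,8.5,16.5): print(d,proj("wrist",np.append(C+u*d/1e3,.137),cal).round(1))
for n,z in {"shaft_end":.143,"key":.103}.items():
    for d in nets.spot_point("wrist",n)[:2]: print(n,round(d["p"],2),np.round(d["position"],1),onz("wrist",*d["position"],z,cal).round(4))
x,y=int(q[1]),int(q[0])
a=im[y-35:y+35,x-40:x+40]; 
b=np.load("w3.npy") # rotor crop from w1
w1=cv2.imread("pics/w1.png")[...,::-1][132:192,226:296]
A=cv2.resize(a,(400,350),interpolation=cv2.INTER_CUBIC);B=cv2.resize(w1,(400,350),interpolation=cv2.INTER_CUBIC)
save(np.hstack([A,B]),"w9c"); print("crop origin",x-40,y-35)
```

```text
[0.55515145 0.02170271 0.2143041 ] [ 0.76366812  0.67840966 -0.33264399]
[212.61754986 257.92685289]
0 [227.1 257.9]
8.5 [217.3 257.9]
16.5 [207.9 257.9]
shaft_end 0.65 [229.  258.7] [0.573 0.012 0.143]
key 0.52 [198.7 259.3] [0.5632 0.0187 0.103 ]
crop origin 217 177
```

View pics/w9c.png

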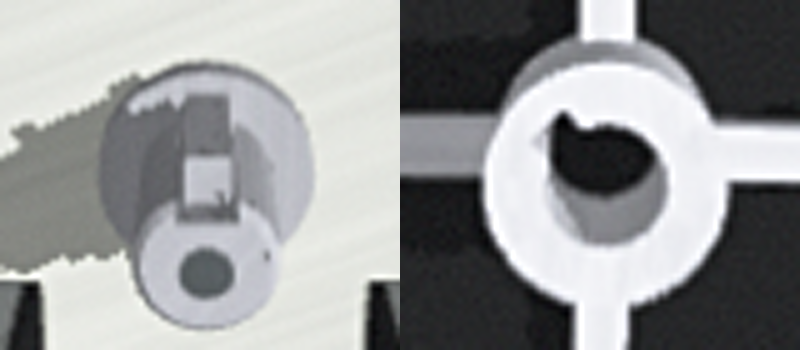

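Left: the key stands upright in the slot, in line with the shaft's centre (207,272). Right: the steel rotor's keyway points to the upper left between two arms, i.e. world yaw about 209°. I go over the rotor at yaw 209, so that yaw 149 later lines the keyway up.

Request:
move_arm(rot=[[0,0,-6],[0,0,-14],[0,0,-22],[0,0,-30],[0,0,-38]], slide=[[30,19,0],[68,43,0],[108,68,0],[150,95,0],[190,120,0]], gripper=[-0.2,-0.5,-1,-1,-1])

```text
clock: 15.65
ee_pos: [0.4525, 0.2237, 0.2121]
orientation: [0.2, -3.133, 0.0]
contact_force: [-0.4, 0.8, 0.4]
gripper_width: 0.0855
grasp_force: 0.0
```

Run:
```python
from h import *
print(tool()[0],goto([.437,.257,.16],np.radians(209)))
```

```text
[0.4525241  0.22367807 0.21214605] (array([11.1, 35. , 52.2]), array([ 2.000e-02, -1.100e-01, -2.171e+01]))
```

Request:
move_arm(rot=[[0,0,-6],[0,0,-14],[0,0,-21.7],[0,0,-21.7],[0,0,-21.7]], slide=[[4,12,15],[8,25,35],[11,35,52],[11,35,52],[11,35,52]], gripper=[-1,-1,-1,-1,-1])

```text
clock: 16.15
ee_pos: [0.4388, 0.2556, 0.1605]
orientation: [0.775, -3.043, 0.001]
contact_force: [-0.6, -1.1, 0.2]
gripper_width: 0.0853
grasp_force: 0.0
```

```bash
cat > rot.py <<'E'
from h import *
t,r=tool(); m=r.as_matrix(); print(t,"yaw",np.degrees(np.arctan2(m[1,0],m[0,0])))
cal=optics.get_calibration("wrist"); im=optics.snapshot("wrist"); save(im,"w10"); np.save("w10.npy",im); np.save("cal10.npy",cal,allow_pickle=True)
for n,z in {"hub_top":.052,"rotor":0}.items():
    for d in nets.spot_point("wrist",n)[:3]: print(n,round(d["p"],2),np.round(d["position"],1),onz("wrist",*d["position"],z,cal).round(4))
# rectify the plane z=.052 around rotor, 0.25 mm/px
C=np.array([.437,.257])
def rect(z,N=320,s=.0005):
    mx=np.zeros((N,N),np.float32); my=mx.copy()
    for i in range(N):
        for j in range(N):
            q=proj("wrist",[C[0]+(i-N/2)*s,C[1]+(j-N/2)*s,z],cal); my[i,j],mx[i,j]=q
    return cv2.remap(im,mx,my,cv2.INTER_LINEAR)
g=rect(.052); np.save("rect52.npy",g); 
hs=cv2.cvtColor(g,cv2.COLOR_RGB2GRAY); ci=cv2.HoughCircles(cv2.medianBlur(hs,5),cv2.HOUGH_GRADIENT,1,20,param1=80,param2=15,minRadius=20,maxRadius=56)
if ci is not None:
    for c in ci[0][:6]: print("circle r mm",c[2]*.5,"world",C+(c[[1,0]]-160)*.0005)
for row in hs[80:240:5,80:240:5]: print("".join(" .:-=+*#%@"[min(v//26,9)] for v in row))
E
python3 rot.py
```

```text
[0.43880678 0.25556281 0.16048481] yaw -151.42855004469885
hub_top 0.93 [2.000e-01 2.037e+02] [0.3123 0.1358 0.052 ]
hub_top 0.71 [176.5 412.2] [0.3554 0.3795 0.052 ]
hub_top 0.7 [325.  338.1] [0.5356 0.4143 0.052 ]
rotor 0.94 [298.6 327.8] [0.5365 0.4126 0.    ]
rotor 0.89 [ 22.4 216.9] [ 0.3161  0.1431 -0.    ]
rotor 0.79 [167.3 389.3] [0.3582 0.3798 0.    ]
circle r mm 24.3 world [0.43825 0.25225]
circle r mm 19.25 world [0.42625 0.24625]
...........   :#%%%*............
  ........    -%%%%-............
      ....    =%%%%.............
             :*%%%#.............
          .:--#%%%-.............
        :======+#%..............
       -=========+:.............
==:.  ======**#%#*+:............
=====-====#%%%%%%%%%-...........
========+%%%%%%%%%%%%= .........
=======+%%%%*=%%%%%%%%= ........
=======%%%*:  %%%%%%%%%:........
 .-===%%%%+   ..-#%%%%%% .......
    -+%%%%%      =*%%%%%:.......
    :#%%%%*     .=-#%%%%*.   ...
    .%%%%%:     -===%%%%%*=-.   
    .%%%%%:    -====%%%%%%%%#+-:
    .%%%%%==========%%%%%%%%%%==
.    %%%%%==========%%%%%%%%%%==
.... #%%%%#========+%%%%##%%%===
.... =%%%%%+=======%%%%%+ .-*===
....  %%%%%%+====+%%%%%%......:-
...   =%%%%%%%##%%%%%%%+.......:
...    #%%%%%%%%%%%#%%*.........
...    =%%%%%%%%%%%%%#:.........
..    .+%%%%%%%%%%%%+...........
...   -#%%%#%%%%%#+:............
..    =%%%%...::................
..   .+%%%# ....................
     -#%%%+.....................
    .=%%%%:.....................
.. .:+%%%%......................
```

```bash
cat > fit.py <<'E'
from h import *
from scipy.optimize import least_squares
g=cv2.cvtColor(np.load("rect52.npy"),cv2.COLOR_RGB2GRAY).astype(np.float32); C=np.array([.437,.257]); s=.5
c=np.array([1.25,-4.75])  # mm offset from C (x,y)
th=np.radians(np.arange(0,360,4)); 
def samp(c,a,rr): 
    x=(c[0]+rr*np.cos(a))/s+160; y=(c[1]+rr*np.sin(a))/s+160
    return cv2.remap(g,y.astype(np.float32)[None],x.astype(np.float32)[None],cv2.INTER_LINEAR)[0]
for it in range(4):
    inn=[];out=[];rin=[]
    for a in th:
        rr=np.arange(5,32,.1); v=samp(c,a,rr)
        mid=np.argmin(abs(rr-20)); 
        i=mid
        while i>0 and v[i]>170: i-=1
        o=mid
        while o<len(rr)-1 and v[o]>170: o+=1
        rin.append(rr[i])
        if 10<rr[i]<15.5: inn.append(c+rr[i]*np.array([np.cos(a),np.sin(a)]))
        if 22<rr[o]<27.5: out.append(c+rr[o]*np.array([np.cos(a),np.sin(a)]))
    f=lambda P:least_squares(lambda p:np.hypot(*(P-p[:2]).T)-p[2],[*c,15],loss="soft_l1",f_scale=.3).x
    fi,fo=f(np.array(inn)),f(np.array(out)); c=fi[:2]
print("bore",fi.round(2),len(inn),"hub",fo.round(2),len(out),"world",(C+fi[:2]/1e3).round(4),(C+fo[:2]/1e3).round(4))
print([(int(np.degrees(a)),round(r,1)) for a,r in zip(th,rin) if 172<=np.degrees(a)<=244])
# arms: rectified at z=.026 hub-free radius: angular brightness
im=np.load("w10.npy"); cal=np.load("cal10.npy",allow_pickle=True).item()
cc=C+fi[:2]/1e3
for n,z,r0 in (("arm",.026,.045),):
    A=np.radians(np.arange(0,360,1.)); v=[]
    for a in A:
        q=[proj("wrist",np.append(cc+r*np.array([np.cos(a),np.sin(a)]),z),cal) for r in (.035,.042,.05)]
        v.append(np.mean([cv2.getRectSubPix(im,(1,1),(float(p[1]),float(p[0])))[0,0].mean() for p in q]))
    v=np.array(v); b=v>150; print("arms deg",[int(i) for i in np.where(b)[0]])
E
python3 fit.py
```

```text
bore [ 1.62 -3.75 12.83] 81 hub [ 1.61 -3.83 24.87] 80 world [0.4386 0.2532] [0.4386 0.2532]
[(172, np.float64(12.8)), (176, np.float64(12.8)), (180, np.float64(12.6)), (184, np.float64(13.0)), (188, np.float64(14.9)), (192, np.float64(17.5)), (196, np.float64(18.0)), (200, np.float64(17.8)), (204, np.float64(17.6)), (208, np.float64(17.6)), (212, np.float64(17.6)), (216, np.float64(17.8)), (220, np.float64(17.9)), (224, np.float64(17.0)), (228, np.float64(14.6)), (232, np.float64(13.2)), (236, np.float64(12.9)), (239, np.float64(12.9)), (244, np.float64(13.1))]
arms deg [69, 70, 71, 72, 73, 74, 75, 76, 77, 78, 79, 80, 81, 82, 83, 158, 159, 160, 161, 162, 163, 164, 165, 166, 167, 168, 169, 170, 171, 172, 173, 333, 334, 335, 336, 337, 338, 339, 340, 341, 342, 343, 344, 345, 346, 347]
```

Run:
```python
from h import *
from scipy.optimize import least_squares
print(goto([.4386,.2532,.025],np.radians(208)))
im=cv2.cvtColor(np.load("w9.npy"),cv2.COLOR_RGB2GRAY); cal=np.load("cal9.npy",allow_pickle=True).item()
C=np.array([.5735,.0115])
def samp(c,a,rr,z): return np.array([cv2.getRectSubPix(im,(1,1),tuple(float(x) for x in proj("wrist",np.append(c+r*np.array([np.cos(a),np.sin(a)]),z),cal)[::-1]))[0,0] for r in rr]).astype(float)
rr=np.arange(.002,.008,.0002); P=[]
for it in range(2):
    P=[]
    for a in np.radians(np.arange(0,360,10)):
        v=samp(C,a,rr,.143); k=np.argmax(np.diff(v)); P.append(C+(rr[k]+.0001)*np.array([np.cos(a),np.sin(a)]))
    P=np.array(P); f=least_squares(lambda p:np.hypot(*(P-p[:2]).T)*1e3-p[2]*1e3,[*C,.004],loss="soft_l1",f_scale=.2,x_scale=.001).x; C=f[:2]
print("hole",f)
```

```text
(array([  2.6,  -1.2, 136.6]), array([-0.02,  0.09,  0.57]))
hole [0.57440889 0.01037745 0.00433429]
```

Request:
move_arm(rot=[[0,0,0.6],[0,0,0.6],[0,0,0.6],[0,0,0.6],[0,0,0.6]], slide=[[2.6,-1.2,35],[2.6,-1.2,80],[2.6,-1.2,115],[2.6,-1.2,132],[2.6,-1.2,136.5]], gripper=[-1,-1,-1,-1,-1])

```text
clock: 16.8
ee_pos: [0.4373, 0.2527, 0.023]
orientation: [0.759, -3.046, 0.0]
contact_force: [0.7, 0.3, -0.0]
gripper_width: 0.0854
grasp_force: 0.0
```

Request:
move_arm(rot=[[0,0,0],[0,0,0],[0,0,0],[0,0,0],[0,0,0]], slide=[[0,0,0],[0,0,0],[0,0,0],[0,0,0],[0,0,0]], gripper=[-0.5,-0.3,-0.1,0.1,0.3])

```text
clock: 17.3
ee_pos: [0.4389, 0.2537, 0.0263]
orientation: [-0.762, 3.044, -0.0]
contact_force: [0.2, -1.7, 6.8]
gripper_width: 0.0488
grasp_force: 62.2
```

Request:
move_arm(rot=[[0,0,0],[0,0,0],[0,0,0],[0,0,0],[0,0,0]], slide=[[0,0,0],[0,0,0],[0,0,0],[0,0,0],[0,0,0]], gripper=[1,1,1,1,1])

```text
clock: 17.8
ee_pos: [0.4389, 0.2536, 0.0262]
orientation: [-0.762, 3.044, -0.0]
contact_force: [-0.2, -1.9, 6.0]
gripper_width: 0.0485
grasp_force: 62.2
```

Gripped at 49 mm. Lift and carry.

Request:
move_arm(rot=[[0,0,0],[0,0,0],[0,0,0],[0,0,0],[0,0,0]], slide=[[0,0,-20],[0,0,-60],[0,0,-105],[0,0,-150],[0,0,-185]], gripper=[1,1,1,1,1])

```text
clock: 18.3
ee_pos: [0.4372, 0.2536, 0.2122]
orientation: [-0.762, 3.046, 0.0]
contact_force: [0.9, 0.1, -4.7]
gripper_width: 0.0482
grasp_force: 64.3
```

Run:
```python
from h import *
s=read_state(); t,r=tool(); m=r.as_matrix(); print(t,"yaw",np.degrees(np.arctan2(m[1,0],m[0,0]))%360,s["contact_force"],s["gripper_width"])
print(goto([.5745,.0102,.205],np.radians(149)))
```

```text
[0.43724659 0.25358737 0.21220984] yaw 208.09619845130229 [ 0.93688621  0.09910269 -4.74551494] 0.04822646641178992
(array([  -6.4, -279.3,    7.3]), array([5.00e-02, 1.20e-01, 5.91e+01]))
```

Request:
move_arm(rot=[[0,0,5],[0,0,12],[0,0,19],[0,0,26],[0,0,33]], slide=[[0,-20,0],[-1,-55,0],[-2,-90,0],[-3,-125,0],[-4,-160,0]], gripper=[1,1,1,1,1])

```text
clock: 18.8
ee_pos: [0.5159, 0.1132, 0.2095]
orientation: [-0.142, -3.138, -0.0]
contact_force: [-0.1, 0.0, -4.3]
gripper_width: 0.0487
grasp_force: 64.2
```

Run:
```python
from h import *
print(tool()[0],goto([.5745,.0102,.205],np.radians(149)))
```

```text
[0.51586407 0.11318998 0.20948798] (array([-67.7, -97.3,   4.4]), array([-0.  , -0.05, 25.82]))
```

Request:
move_arm(rot=[[0,0,7],[0,0,14],[0,0,21],[0,0,25.8],[0,0,25.8]], slide=[[-20,-30,0],[-42,-60,0],[-62,-88,0],[-67.7,-97.3,2],[-67.7,-97.3,4]], gripper=[1,1,1,1,1])

```text
clock: 19.3
ee_pos: [0.5758, 0.0097, 0.2052]
orientation: [0.836, 3.028, -0.0]
contact_force: [-0.3, -0.1, -4.6]
gripper_width: 0.0482
grasp_force: 64.2
```

```bash
cat > st.py <<'E'
from h import *
for i in range(4): optics.get_calibration("wrist")
optics.snapshot("top"); s=read_state(); t,r=tool(); m=r.as_matrix()
print(t.round(4),"yaw",round(np.degrees(np.arctan2(m[1,0],m[0,0])),2),"F tool",r.inv().apply(s["contact_force"]).round(1),"M tool",r.inv().apply(s["moment"]).round(2),goto([.5745,.0102,.205],np.radians(149)))
E
python3 st.py
```

```text
[0.5744 0.0112 0.2046] yaw 149.29 F tool [ 1.3 -0.5  4.8] M tool [0.03 0.07 0.06] (array([-0.6, -0.8, -0.4]), array([-0.03, -0.15,  0.29]))
```

Request:
move_arm(rot=[[0,0,0],[0,0,0],[0,0,0],[0,0,0],[0,0,0]], slide=[[0,0,4],[0,0,8],[0,0,11],[0,0,12],[0,0,12]], gripper=[1,1,1,1,1])

```text
clock: 19.85
ee_pos: [0.5753, 0.012, 0.1932]
orientation: [-0.83, -3.029, 0.0]
contact_force: [0.0, 0.1, -3.7]
gripper_width: 0.0482
grasp_force: 64.2
```

```bash
python3 st.py; python3 st.py
```

```text
[0.5755 0.0118 0.1934] yaw 149.34 F tool [-0.4 -0.2  4.7] M tool [-0.    0.02  0.01] (array([  0. ,  -1.9, -11.6]), array([-0.  , -0.  ,  0.34]))
[0.5756 0.0117 0.1935] yaw 149.32 F tool [0.1 0.1 4.2] M tool [-0.04 -0.06  0.02] (array([  0.2,  -1.9, -11.5]), array([0.  , 0.01, 0.32]))
```

Request:
move_arm(rot=[[0,0,0.3],[0,0,0.3],[0,0,0.3],[0,0,0.3],[0,0,0.3]], slide=[[0,-1,5],[0,-1.9,12],[0,-1.9,16],[0,-1.9,20],[0,-1.9,20]], gripper=[1,1,1,1,1])

```text
clock: 20.45
ee_pos: [0.574, 0.0099, 0.1725]
orientation: [-0.839, -3.026, 0.0]
contact_force: [-0.1, 0.6, -4.2]
gripper_width: 0.0485
grasp_force: 64.2
```

Request:
move_arm(rot=[[0,0,0],[0,0,0],[0,0,0],[0,0,0],[0,0,0]], slide=[[0,0,2],[0,0,4],[0,0,6],[0,0,7],[0,0,7]], gripper=[1,1,1,1,1])

```text
clock: 20.95
ee_pos: [0.5745, 0.0099, 0.1663]
orientation: [-0.84, -3.027, 0.0]
contact_force: [-0.1, 0.2, -4.8]
gripper_width: 0.048
grasp_force: 64.2
```

```bash
python3 st.py
```

```text
[0.5745 0.0099 0.1664] yaw 149.0 F tool [-0.2  0.8  2.7] M tool [-0.02 -0.01  0.01] (array([  0.2,   0.2, -38.6]), array([-0., -0., -0.]))
```

Request:
move_arm(rot=[[0,0,0],[0,0,0],[0,0,0],[0,0,0],[0,0,0]], slide=[[0,0,1.5],[0,0,3],[0,0,4.5],[0,0,6],[0,0,6]], gripper=[1,1,1,1,1])

```text
clock: 21.5
ee_pos: [0.5743, 0.0099, 0.1601]
orientation: [-0.839, -3.027, 0.0]
contact_force: [-0.0, -0.5, -4.6]
gripper_width: 0.0481
grasp_force: 64.2
```

Request:
move_arm(rot=[[0,0,0],[0,0,0],[0,0,0],[0,0,0],[0,0,0]], slide=[[0,0,1],[0,0,2],[0,0,3],[0,0,4],[0,0,4]], gripper=[1,1,1,1,1])

```text
clock: 22.0
ee_pos: [0.5745, 0.01, 0.1562]
orientation: [-0.84, -3.027, -0.0]
contact_force: [0.0, 1.1, -4.7]
gripper_width: 0.0482
grasp_force: 64.3
```

```bash
python3 st.py
```

```text
[0.5744 0.01   0.1562] yaw 149.0 F tool [0.6 0.9 4.9] M tool [-0.12  0.12  0.02] (array([  0.1,   0.2, -48.8]), array([-0.  , -0.02, -0.  ]))
```

Over the key and free. Now pressing past the sprung ball in small steps.

Request:
move_arm(rot=[[0,0,0],[0,0,0],[0,0,0],[0,0,0],[0,0,0]], slide=[[0,0,1],[0,0,2],[0,0,3],[0,0,4],[0,0,5]], gripper=[1,1,1,1,1])

```text
clock: 22.55
ee_pos: [0.5745, 0.0099, 0.1513]
orientation: [-0.84, -3.027, -0.0]
contact_force: [-0.8, 1.0, -3.4]
gripper_width: 0.0484
grasp_force: 64.3
```

Request:
move_arm(rot=[[0,0,0],[0,0,0],[0,0,0],[0,0,0],[0,0,0]], slide=[[0,0,0.5],[0,0,1],[0,0,1.5],[0,0,2],[0,0,2.5]], gripper=[1,1,1,1,1])

```text
clock: 23.05
ee_pos: [0.5745, 0.0099, 0.1489]
orientation: [-0.84, -3.027, -0.0]
contact_force: [-1.5, 0.8, -3.5]
gripper_width: 0.0485
grasp_force: 64.3
```

Request:
move_arm(rot=[[0,0,0],[0,0,0],[0,0,0],[0,0,0],[0,0,0]], slide=[[0,0,0.5],[0,0,1],[0,0,1.5],[0,0,2],[0,0,2.5]], gripper=[1,1,1,1,1])

```text
clock: 23.55
ee_pos: [0.5745, 0.0099, 0.1464]
orientation: [-0.84, -3.027, -0.0]
contact_force: [-1.3, 1.2, -2.9]
gripper_width: 0.0484
grasp_force: 64.3
```

Request:
move_arm(rot=[[0,0,0],[0,0,0],[0,0,0],[0,0,0],[0,0,0]], slide=[[0,0,0.5],[0,0,1],[0,0,1.5],[0,0,2],[0,0,2]], gripper=[1,1,1,1,1])

```text
clock: 24.05
ee_pos: [0.5747, 0.01, 0.1446]
orientation: [0.84, 3.027, 0.001]
contact_force: [-1.7, 2.9, -1.4]
gripper_width: 0.0484
grasp_force: 64.6
```

Request:
move_arm(rot=[[0,0,0],[0,0,0],[0,0,0],[0,0,0],[0,0,0]], slide=[[0,0,0.5],[0,0,1],[0,0,1.5],[0,0,2],[0,0,2]], gripper=[1,1,1,1,1])

```text
clock: 24.55
ee_pos: [0.5748, 0.01, 0.1428]
orientation: [0.84, 3.027, 0.001]
contact_force: [-1.8, 3.7, 3.5]
gripper_width: 0.0479
grasp_force: 65.1
```

```bash
python3 st.py
```

```text
[0.5749 0.01   0.1428] yaw 148.99 F tool [ 4.   3.2 -3.9] M tool [-0.57  0.65 -0.08] (array([  0.4,  -0. , -62.2]), array([ 0.04,  0.04, -0.01]))
```

Request:
move_arm(rot=[[0,0,0],[0,0,0],[0,0,0],[0,0,0],[0,0,0]], slide=[[0.4,0.4,0.5],[0.4,0.4,1],[0.4,0.4,1.5],[0.4,0.4,2],[0.4,0.4,2]], gripper=[1,1,1,1,1])

```text
clock: 25.1
ee_pos: [0.5748, 0.0102, 0.1403]
orientation: [0.839, 3.027, -0.0]
contact_force: [-0.5, 3.3, 3.2]
gripper_width: 0.0482
grasp_force: 65.1
```

```bash
python3 st.py
```

```text
[0.5748 0.0102 0.1403] yaw 149.0 F tool [ 1.7  1.6 -3.7] M tool [-0.32  0.17  0.03] (array([  0.2,  -0.1, -64.7]), array([ 0.  ,  0.04, -0.  ]))
```

Lateral force eased; push is about 8 N and it slides. Continuing.

Request:
move_arm(rot=[[0,0,0],[0,0,0],[0,0,0],[0,0,0],[0,0,0]], slide=[[0.2,0.2,0.6],[0.2,0.2,1.2],[0.2,0.2,1.8],[0.2,0.2,2.4],[0.2,0.2,3]], gripper=[1,1,1,1,1])

```text
clock: 25.65
ee_pos: [0.5747, 0.0103, 0.1373]
orientation: [0.839, 3.026, -0.001]
contact_force: [-0.1, -0.1, 2.2]
gripper_width: 0.0484
grasp_force: 64.9
```

Request:
move_arm(rot=[[0,0,0],[0,0,0],[0,0,0],[0,0,0],[0,0,0]], slide=[[0,0,0.5],[0,0,1],[0,0,1.5],[0,0,2],[0,0,2.5]], gripper=[1,1,1,1,1])

```text
clock: 26.15
ee_pos: [0.5747, 0.0103, 0.1349]
orientation: [0.839, 3.027, -0.001]
contact_force: [1.2, -2.1, 1.5]
gripper_width: 0.0484
grasp_force: 64.8
```

```bash
python3 st.py
```

```text
[0.5747 0.0103 0.1348] yaw 149.0 F tool [-2.3 -1.2  0.5] M tool [ 0.2  -0.43 -0.02] (array([  0. ,  -0.2, -70.2]), array([-0.01,  0.05,  0.  ]))
```

Request:
move_arm(rot=[[0,0,0],[0,0,0],[0,0,0],[0,0,0],[0,0,0]], slide=[[-0.2,-0.1,0.5],[-0.2,-0.1,1],[-0.2,-0.1,1.5],[-0.2,-0.1,2],[-0.2,-0.1,2.5]], gripper=[1,1,1,1,1])

```text
clock: 26.7
ee_pos: [0.5747, 0.0104, 0.1324]
orientation: [0.839, 3.027, -0.0]
contact_force: [1.9, -2.5, -0.2]
gripper_width: 0.0486
grasp_force: 64.7
```

Request:
move_arm(rot=[[0,0,0],[0,0,0],[0,0,0],[0,0,0],[0,0,0]], slide=[[0,0,0.4],[0,0,0.8],[0,0,1.2],[0,0,1.6],[0,0,2]], gripper=[1,1,1,1,1])

```text
clock: 27.2
ee_pos: [0.5747, 0.0104, 0.1304]
orientation: [0.839, 3.027, -0.0]
contact_force: [2.5, -3.4, 0.8]
gripper_width: 0.0482
grasp_force: 64.8
```

Request:
move_arm(rot=[[0,0,0],[0,0,0],[0,0,0],[0,0,0],[0,0,0]], slide=[[0,0,0.3],[0,0,0.6],[0,0,0.9],[0,0,1.2],[0,0,1.2]], gripper=[1,1,1,1,1])

```text
clock: 27.7
ee_pos: [0.5747, 0.0104, 0.1293]
orientation: [0.839, 3.027, -0.0]
contact_force: [2.8, -4.5, 1.1]
gripper_width: 0.0484
grasp_force: 64.8
```

Request:
move_arm(rot=[[0,0,0],[0,0,0],[0,0,0],[0,0,0],[0,0,0]], slide=[[0,0,0.4],[0,0,0.8],[0,0,1.2],[0,0,1.2],[0,0,1.2]], gripper=[1,1,1,1,1])

```text
clock: 28.2
ee_pos: [0.5748, 0.0103, 0.1292]
orientation: [0.839, 3.026, -0.0]
contact_force: [1.1, -2.3, 7.3]
gripper_width: 0.0482
grasp_force: 65.6
```

Force rises with no further travel: home at the expected height. One slightly firmer press, then release.

Request:
move_arm(rot=[[0,0,0],[0,0,0],[0,0,0],[0,0,0],[0,0,0]], slide=[[0,0,0.3],[0,0,0.6],[0,0,0.9],[0,0,0.9],[0,0,0.9]], gripper=[1,1,1,1,1])

```text
clock: 28.7
ee_pos: [0.5748, 0.0104, 0.1292]
orientation: [0.839, 3.026, -0.0]
contact_force: [-1.1, -3.2, 12.6]
gripper_width: 0.0481
grasp_force: 66.2
```

```bash
python3 st.py
```

```text
[0.5747 0.0104 0.1292] yaw 149.01 F tool [ -0.8  -2.9 -13.3] M tool [ 0.68 -0.29  0.04] (array([  0. ,  -0.3, -75.8]), array([0.01, 0.08, 0.01]))
```

Request:
move_arm(rot=[[0,0,0],[0,0,0],[0,0,0],[0,0,0],[0,0,0]], slide=[[0,0,-1],[0,0,-1.8],[0,0,-1.8],[0,0,-1.8],[0,0,-1.8]], gripper=[1,1,0,-0.4,-0.6])

```text
clock: 29.25
ee_pos: [0.5722, 0.0118, 0.1277]
orientation: [-0.839, -3.022, -0.001]
contact_force: [-0.8, 0.5, -0.6]
gripper_width: 0.0684
grasp_force: 0.0
```

Request:
move_arm(rot=[[0,0,0],[0,0,0],[0,0,0],[0,0,0],[0,0,0]], slide=[[0,0,0],[0,0,0],[0,0,-10],[0,0,-30],[0,0,-50]], gripper=[-0.7,-0.7,-0.7,-0.7,-0.7])

```text
clock: 29.75
ee_pos: [0.5741, 0.0107, 0.1797]
orientation: [-0.839, -3.026, -0.0]
contact_force: [0.1, -0.4, 0.1]
gripper_width: 0.0724
grasp_force: 0.0
```

Request:
move_arm(rot=[[0,0,0],[0,0,0],[0,0,0],[0,0,0],[0,0,0]], slide=[[0,0,-30],[0,0,-60],[0,0,-70],[0,0,-70],[0,0,-70]], gripper=[-1,-1,-1,-1,-1])

```text
clock: 30.25
ee_pos: [0.5736, 0.0107, 0.2481]
orientation: [-0.839, -3.026, 0.0]
contact_force: [0.3, -0.2, -0.7]
gripper_width: 0.0854
grasp_force: 0.0
```

```bash
cat > chk.py <<'E'
from h import *
t,r=tool(); print(t,read_state()["contact_force"],read_state()["gripper_width"])
cal=optics.get_calibration("wrist"); im=optics.snapshot("wrist"); np.save("w11.npy",im); save(im,"w11")
for n,z in {"hub_top":.155,"shaft_end":.143}.items():
    for d in nets.spot_point("wrist",n)[:2]: print(n,round(d["p"],2),np.round(d["position"],1),onz("wrist",*d["position"],z,cal).round(4))
g=cv2.cvtColor(im,cv2.COLOR_RGB2GRAY); C=np.array([.5743,.0105])
# rectified ascii at hub top height; circle radii tell height
N=160; s=.0005; mx=np.zeros((N,N),np.float32); my=mx.copy()
for i in range(N):
    for j in range(N): my[i,j],mx[i,j]=proj("wrist",[C[0]+(i-N/2)*s,C[1]+(j-N/2)*s,.155],cal)
G=cv2.remap(im,mx,my,cv2.INTER_LINEAR); np.save("rect155.npy",G); hs=cv2.cvtColor(G,cv2.COLOR_RGB2GRAY)
for row in hs[::4,::3]: print("".join(" .:-=+*#%@"[min(v//26,9)] for v in row))
E
python3 chk.py
```

```text
[0.57364339 0.01066218 0.24813711] [ 0.29445718 -0.17748147 -0.72030931] 0.0853968783032911
hub_top 0.91 [197.4 258.5] [0.575  0.0107 0.155 ]
hub_top 0.9 [ 11.9 487.7] [0.5284 0.3025 0.155 ]
shaft_end 0.67 [190.5 257.6] [0.5725 0.0113 0.143 ]
#**+==+++=+=+###*=====*######*#%%%%%%%%%%%%%%%%%%%%%%%
=++++++++++++===+++++++#######*%%%%%%%%%%%%%%%%%@*%%%%
=+++++++++++++++++++++=#######*%%%%%%%%%%%%%%%%%=+++**
==++==++++++++++++++++++***###*++%%%%%%%%%%%%%%%=+++++
+=+=+=++++==+++++++++++==--+##*===+*%%%%%%%%%%%%=+==++
+++++++=======+=++++++++==----------=+%@%%%%%%*+++++++
=======+++++++++=====++=-----------====+%***+++++++++=
=+++++++======+=+++++=------------=======+++++++++++++
++++++++++++++========+*######*+=========+=++++++++===
+++++++++++++++=+=+*##############*====++++=====---=+*
+++++++++++++++++###################*+=++++=-==+*#####
+++=++++++++++=*######################*++++*##########
+++=+++++++++=*##############*-+*######*++++*#########
+++++++++++++*##############*=-=-=*#####*+++*#########
++++++++++++*##########**###*+---==+#####*++*#######%%
+++++=++++++#########*=*#####+==
[... 642 characters left out ...]
###########################%%%%%%%%%%%%%
%%%%%%%%%%%%%%%###################*#####%%%%%%%%%%%%%%
%%%%%%%%%%%%%%%%#***#***##############*#%%%%%%%%%%%%%%
%%%%%%%%%%%%%%%%%######################*%%%%%%%%%%%%%%
%%%%%%%%%%%%%%%%%%%####################*%%%%%%%%%%%##+
%%%%%%%%%%%%%%%%%%%%%%%########**######*#%%%%%%%%%%#==
%%%%%%%%%%%%%%%%%%%%%%%@#*+=+=+=+#######*%%%%%%%%#++++
@%%%%%%%%%%%%%%%%%%%#+++++++++++=*######*%%%%%%#*+=++=
#%%%%%%%%%%%%%%%%%%%%#=+++++++++++######*#%%%%##==+===
*##%%%%%%%%%%%%%%%%%%%%%++++++++++#######*%%%#+==+++++
+++#+@@%%%%%%%%%%%%%%%%%%%####*+++*###*##+::=+=+++=+=+
=+*::-#@%%%%%%%%%%%%%%%%%%%%%%%%%%++**-=**..-=++++++++
+*::::%@@%%%%%%%%%%%%%%%%%%%%%%%%+:===---:.:-+++++++++
```

The rectified view fits the 50 mm hub at z ≈ 0.155 (home height), centred on the shaft, with the keyway over the slot and the gripper clear. Handing in.

```bash
python3 -c "
from h import *
print(workorder.job_done())"
```

```text
the job is handed in; nothing more can be done
None
```

The key stands in the shaft's slot on the collar. The steel rotor is pressed home over it with about a 17 N push and released, and the job was handed in at about 30 s.

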